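# Close the pressure filter with the click wrench

## Task

The click wrench sitting on the bolt of the steel filter holder is still tripped, its handle bent at the elbow. First swing the handle back straight to re-arm it, then turn the wrench clockwise (seen from above) until the bolt is tight and the handle trips again, and stop at once: over-tightening makes the brass ring under the bolt slip. Let go with the handle left tripped and leave the flask, tube and tape roll beside it where they are.

Things in the scene. Friction and masses are not known exactly. Their poses are not given: they have to be found in the camera images.
- filter_holder: steel filter holder: drum of 104 mm diameter, 70 mm tall, on a 130 x 130 x 10 mm plate fixed to the worktop. Origin at the centre of the plate's underside, z up
- bolt_axis (a point): point on the bolt's vertical axis at the height of the handle's middle, 87 mm above the worktop. Bolt and wrench head reach up to 98 mm above the worktop within 30 mm of this axis. Clockwise from above tightens; 0.5 to 1.0 rad of turn are left before it is tight, which cannot be seen. Until then turning it takes about 4 N sideways at the handle grip, either way
- elbow (a point): the wrench's breakaway joint, a vertical pin 55 mm out from the bolt axis, 87 mm above the worktop. x axis: from the bolt axis outward along the head arm, z up. Head and bolt turn as one; the wrench cannot come off. The handle can only bend clockwise here, from 0 (in line with the head arm) to a hard stop at 0.20 rad; it starts bent by 0.14 to 0.19 rad
- handle_grip (a point): middle of the black handle grip, 120 mm out from the elbow (175 mm from the bolt axis when straight), 87 mm above the worktop. x axis outward along the handle, z up. Grip 110 mm long, 22 mm wide, 24 mm tall, flat-sided, 75 mm of free space below. All forces named here are sideways at this point
- handle: the handle, origin at the elbow pin 11 mm below its middle, x outward along it. It snaps over: bent less than 0.05 rad it springs straight, bent more it stays. Straightening takes up to about 3 N counter-clockwise, which does not turn the bolt. Straight, it holds until about 9 N clockwise, then trips: the resistance falls to about 6 N as it bends, then comes the hard stop
- ring_mark (a point): small steel pin on the brass thread ring (68 mm diameter) under the bolt, 29 mm from the bolt axis, 84 mm above the worktop. The ring stands still unless the bolt is over-tightened: above about 16 N at the grip it slips
- flask: small glass conical flask, 68 mm diameter, 109 mm tall, standing; origin at the centre of its underside, z up
- tube: sample tube with blue cap, 34 mm diameter, 86 mm tall, standing; origin at the centre of its underside, z up
- tape: white tape roll lying flat, 55 mm diameter, 13 mm tall; origin at the centre of its underside

How it is judged (in metres and radians):
On the way, in this order (a step that is already met when the one before it is completed fails the run):
1. the handle is straight again, in line with the head arm within 0.04 rad (re-armed) (angle between the x axis of handle_grip and the x axis of elbow, either way round below 0.04 rad), for 0.2 s.
2. the bolt has been turned (elbow more than 20 mm from its start) and the handle has tripped: bent by more than 0.10 rad (distance of elbow from where it was at the start of the episode above 0.02 m and angle between the x axis of handle_grip and the x axis of elbow, either way round above 0.1 rad), for 0.2 s.
At the end, for the whole second after the job is handed in: The bolt is tight (elbow more than 20 mm from its start), the handle stays tripped (bent by more than 0.10 rad at the elbow), the brass ring has not slipped (mark within 1.5 mm of its start), and flask, tube and tape roll are within 15 mm of where they stood (all of step 2 and distance of ring_mark from where it was at the start of the episode below 0.0015 m and distance of each of flask, tube, tape from where it was at the start of the episode below 0.015 m); the robot touches nothing.
It fails at once if the bolt was over-tightened: the brass ring slipped by more than 1.5 mm at its mark (distance of ring_mark from where it was at the start of the episode above 0.0015 m).
It fails at once if the flask or the sample tube was pushed more than 15 mm or tipped (distance of any of flask, tube from where it was at the start of the episode above 0.015 m or angle between any of flask, tube's own z axis and vertical above 0.3 rad).
It fails at once if the tape roll was pushed more than 15 mm (distance of tape from where it was at the start of the episode above 0.015 m).
It also fails if it takes over 56 s, if anything falls off the work surface, if the arm or the gripper's body presses on something with over 40 N, if the wrist force passes 120 N, or if a joint passes its speed limit or range.

## Robot

A 6-joint arm with a two-finger parallel gripper is mounted at the origin on a cart in front of the work surface, level with it; the furniture and walls round the work are solid. World frame = base frame: x ahead of the robot, y to its left, z up, the work surface at z = 0. Lengths are in mm, angles in rad, forces in N, time in s.
With the tool pointing down it reaches from about 400 to 925 mm from the base axis. Payload 12.5 kg.
Tool frame: the origin (TCP) lies between the finger pads; the fingertips stand 19 mm ahead of it and the grasp point (between the pads) is the TCP (env.tips_ahead is the distance from the TCP to the fingertips, in mm); z points along the fingers, y is the line along which they close (so a half turn about z gives the same grasp; the last joint's range is limited). The gripper opens to 95 mm and grips with 3 to 60 N. Pads are 20 mm wide; open, the fingers measure 119 mm over their backs; the gripper's body (75 mm by 180 mm) begins 59 mm behind the grasp point.
Start: joints at [-1.337, 0.491, 1.559, -0, 1.092, -0.106], TCP at [208.335, -589.272, 233.661] pointing down, gripper open.
Joint ranges: [-3.1, 3.1], [-0.84, 2.19], [0.05, 2.79], [-1.13, 4.28], [0.06, 2.93], [-2.69, 2.69]. Speed limits (rad/s): [2.22, 2.22, 2.79, 3.14, 3.14, 3.14].

## Interface

Orientations are given as [roll, pitch, yaw] about the fixed x, y, z axes, in that order (R = Rz(yaw) Ry(pitch) Rx(roll)).
In Python, from cell import env gives the robot as it stands.
- The arm moves only by the shell command python3 -m crank 'ROWS'. ROWS is JSON, a list of rows, each a list of 5 numbers: the shift along the tool's x, y, z in mm, then the turn about the tool's z in degrees, then the finger opening in mm, from 0 to 95.1. In form: [[dx, dy, dz, yaw, grip], ...]. A call has 1 to 10 rows; each row is the pose to reach, as a shift and turn from the pose commanded when the call began, along the tool's axes at that moment; what a row does not reach only later rows make up. A row lasts 1/12 s, in which the tool goes at most 41.7 mm and 7.16 degrees, less where a joint would pass 70% of its speed; a pose out of reach is approached as far as the arm can. A call with a gripper value outside its range is refused whole. The fingers move at their own pace and stop on an object; the grip force is fixed at half the most. Time passes only in rows, so rows that repeat a pose let the fingers close. It gives the time, the measured TCP pose, the force, the opening and the grip force at its end, in the units of the state.
- env.state(): the state, without advancing time (a new reading comes with each control period).
- env.read_camera(name): name is "side" or "top" or "wrist"; returns a dict with "img" (384x512x3 uint8, blue, green, red), "K" (3x3 intrinsics, pixels), "pose" (4x4, takes a point from camera to world coordinates). Camera axes: x right, y down, z forward; pixel columns grow to the right and rows downward; lengths in mm; the calibration is good to about 2 mm. A picture is of the moment at which its call begins. There is no depth.
- env.job_done(): hands the job in; it is judged then, once.
The state is a dict: "t": time; "joints": joint angles; "qvel": joint speeds; "tau": joint torques, N m; "eef_pos": TCP position; "tcp_rot": TCP orientation; "ft_force": force on the tool from outside, world axes, zero at the start; "moment": the same for the moment, N m; "opening": opening from 0.0 (shut) to 1.0 (fully open); "grip_force": force on a finger pad.
Only numpy, scipy, OpenCV 4.12 (cv2) and the standard library are available. Lean on these libraries where they do the work, as an engineer would, in place of code of your own. Each camera call takes 0.05 s, during which the arm holds its last target. There are 200 camera calls.

## Working session

There is one attempt and no reset: what is moved stays moved. The work goes in short steps, Python scripts to look and compute and a shell command to move; the robot and the scene stay as the last step left them, time stands still between calls to the robot, and variables do not carry over. Pictures are saved under pics/ and viewed, at most 10 in all, crops included, and the job is handed in when it is done.

```bash
ls; mkdir -p pics; python3 - <<'E'
from cell import env
import cv2
for n in("top","side"):
    r=env.read_camera(n); cv2.imwrite(f"pics/{n}0.png",r["img"]); print(n,r["K"].round(1).tolist(),r["pose"].round(3).tolist())
s=env.state();print(s)
E
```

```text
pics
top [[400.1, 0.0, 260.1], [0.0, 400.1, 189.1], [0.0, 0.0, 1.0]] [[-0.007, -0.974, 0.225, 423.333], [-1.0, 0.008, 0.003, 66.778], [-0.005, -0.225, -0.974, 894.985], [0.0, 0.0, 0.0, 1.0]]
side [[385.2, 0.0, 259.6], [0.0, 385.2, 195.1], [0.0, 0.0, 1.0]] [[-0.999, 0.002, -0.034, 633.525], [0.026, 0.682, -0.731, 755.263], [0.021, -0.731, -0.682, 716.652], [0.0, 0.0, 0.0, 1.0]]
{'t': 0.1, 'joints': array([-1.33657649e+00,  4.91486709e-01,  1.55942330e+00,  4.54026378e-06,
        1.09167146e+00, -1.05599238e-01]), 'qvel': array([ 8.41217819e-05, -1.77672943e-03, -2.74637202e-03, -1.26627174e-03,
       -5.42993201e-04, -6.07862831e-04]), 'tau': array([ 1.54345937e-03, -6.13620973e+01, -2.58607221e+01,  6.93606469e-02,
        4.70574643e-02, -2.94678978e-05]), 'eef_pos': array([ 208.29763335, -589.04998798,  233.11599565]), 'tcp_rot': array([-3.14060976e+00, -1.08229529e-04,  3.39816929e-01]), 'ft_force': array([-0.14312363,  0.28718343,  1.01563941]), 'moment': array([-0.02130733, -0.07506814,  0.00782215]), 'grip_force': 0.0, 'opening': 1.0003226742492515}
```

View pics/top0.png

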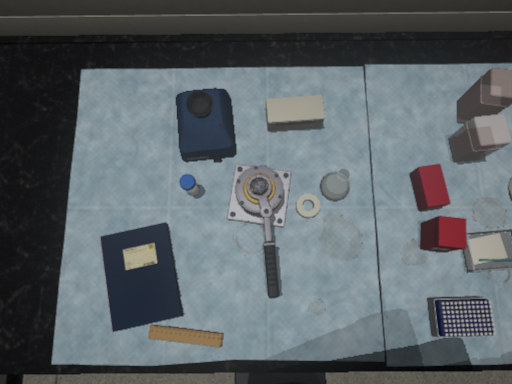

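View pics/side0.png

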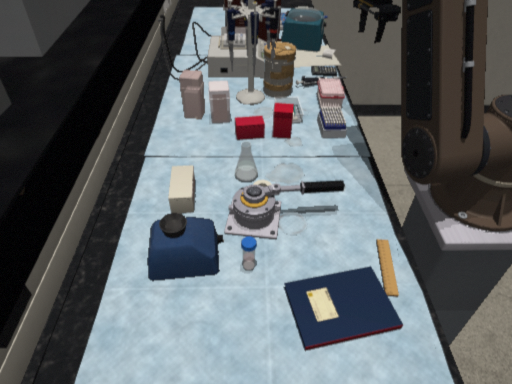

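The top view (image up = +x, right = −y) shows the bolt at about (260,186), the elbow near (266,210) and the black grip centred at about (271,270). The tape is at (308,205), the flask at (335,185) and the tube at (190,185). Clockwise moves the grip towards +y. The side view agrees.

```bash
cat >h.py <<'E'
from cell import env
import cv2, numpy as np
def ray(r,uv,z):
    d=r["pose"][:3,:3]@np.linalg.inv(r["K"])@[uv[0],uv[1],1]; o=r["pose"][:3,3]
    return o+d*(z-o[2])/d[2]
def px(r,p):
    c=r["pose"][:3,:3].T@(np.array(p)-r["pose"][:3,3]); c=r["K"]@c; return c[:2]/c[2]
E
python3 - <<'E'
from h import *
r=env.read_camera("top"); im=r["img"]
m=np.zeros(im.shape[:2],np.uint8); m[235:305,255:290]=(im[235:305,255:290].max(2)<75)
n,l,st,c=cv2.connectedComponentsWithStats(m); k=1+st[1:,4].argmax(); print(st[k],c[k])
pts=np.argwhere(l==k)[:,::-1].astype(np.float32); rect=cv2.minAreaRect(pts);print(rect)
w=np.array([ray(r,p,97)[:2] for p in pts],np.float32); print("grip",w.mean(0)); print(cv2.minAreaRect(w)); v=cv2.fitLine(w,cv2.DIST_L2,0,.01,.01).ravel();print(v,np.degrees(np.arctan2(v[1],v[0])))
for nm,p,z in(("bolt",(260,186),98),("tube",(188,182),86),("tape",(308,206),13),("flask",(336,192),0)): print(nm,ray(r,p,z))
cv2.imwrite("pics/c0.png",cv2.resize(im[150:310,200:350],None,fx=3.7,fy=3.7,interpolation=cv2.INTER_CUBIC))
E
```

```text
[264 245  15  53 576] [271.21875    270.96527778]
((271.2786865234375, 271.06561279296875), (52.148590087890625, 11.226430892944336), 84.80557250976562)
grip [443.67645  48.77935]
((443.9648742675781, 48.725242614746094), (99.8514175415039, 21.85184097290039), 4.498908042907715)
[9.9720502e-01 7.4713692e-02 4.4367664e+02 4.8779362e+01] 4.2847714
bolt [614.10866095  69.41618818  98.        ]
tube [626.85403923 219.54398205  86.        ]
tape [587.48264937 -37.43756809  13.        ]
flask [ 621.93997561 -104.16728987    0.        ]
```

View pics/c0.png

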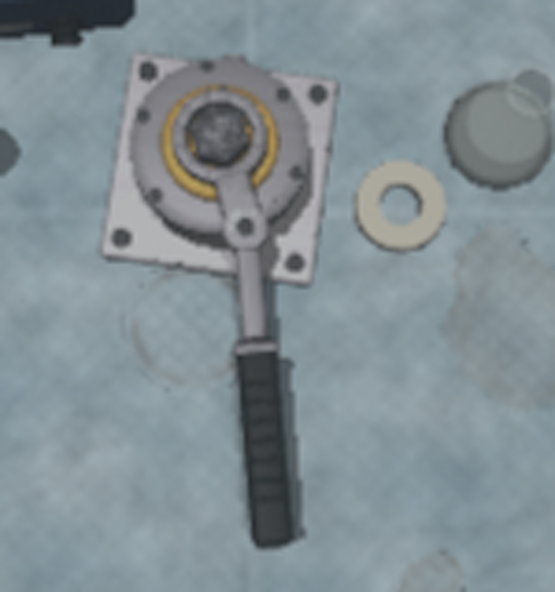

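The close-up shows the bolt at full-image (259,186), the elbow pin at (266,211) and the grip about 9° bent, centred near world (444, 49). The plan is to straddle the grip, push it counter-clockwise, then clockwise.

```bash
python3 -m crank '[[261,-161,0,-70,50],[261,-161,0,-70,50],[261,-161,0,-70,50],[261,-161,0,-70,50],[261,-161,0,-70,50],[261,-161,0,-70,50],[261,-161,0,-70,50],[261,-161,0,-70,50],[261,-161,0,-70,50],[261,-161,0,-70,50]]'; python3 -c "
from cell import env;print(env.state()['eef_pos'],env.state()['tcp_rot'])"
```

```text
t: 0.98
eef_pos: [401.6, -349.3, 233.6]
tcp_rot: [-3.141, -0.0, 1.571]
ft_force: [-0.5, -0.6, -0.4]
opening: 0.528
grip_force: 0.0
[ 401.56697448 -349.2570846   233.61402682] [-3.14149405e+00 -3.77866600e-05  1.57059770e+00]
```

```bash
python3 -m crank '[[398,42,0,-70,50],[398,42,0,-70,50],[398,42,0,-70,50],[398,42,0,-70,50],[398,42,0,-70,50],[398,42,0,-70,50],[398,42,0,-70,50],[398,42,0,-70,50],[398,42,0,-70,50],[398,42,0,-70,50]]'; python3 -m crank '[[0,0,0,-24,50],[0,0,0,-24,50],[0,0,0,-24,50],[0,0,0,-24,50],[0,0,0,-24,50],[0,0,0,-24,50]]'; python3 - <<'E'
from h import *
r=env.read_camera("wrist");cv2.imwrite("pics/w1.png",r["img"]); s=env.state();print(s['joints'],s['ft_force'])
print(px(r,(444,48.8,97)),px(r,s["eef_pos"]))
E
```

```text
t: 1.82
eef_pos: [446.1, 50.3, 233.7]
tcp_rot: [3.141, 0.0, 2.791]
ft_force: [-0.1, -0.4, 0.5]
opening: 0.527
grip_force: 0.0
t: 2.32
eef_pos: [446.4, 47.1, 233.5]
tcp_rot: [-3.142, -0.0, -3.083]
ft_force: [-0.1, -0.2, -0.4]
opening: 0.524
grip_force: 0.0
[-4.22004696e-02  2.41211738e-01  1.96978469e+00 -1.03251427e-04
  9.30674879e-01 -1.67133087e+00] [ 0.39889724 -0.36300074  0.27665263]
[257.99491892 185.69916554] [255.24409002 252.67848326]
```

View pics/w1.png

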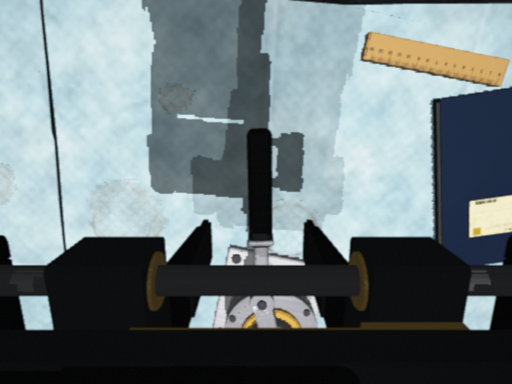

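The wrist view puts the grip centre at about (259,185), against a predicted (258,186). The open fingers (about x=205 and 310) are centred on it, so I can descend.

```bash
python3 -m crank '[[0,0,35,0,50],[0,0,70,0,50],[0,0,105,0,50],[0,0,130,0,50],[0,0,144,0,50],[0,0,144,0,40],[0,0,144,0,36],[0,0,144,0,36],[0,0,144,0,36]]'; cat >look.py <<'E'
from h import *
import sys
r=env.read_camera("top");im=r["img"];s=env.state()
print("t %.2f"%s["t"],s["eef_pos"].round(1),"yaw %.1f"%(np.degrees(s["tcp_rot"][2])%360),"F",s["ft_force"].round(1))
if len(sys.argv)>1: cv2.imwrite("pics/%s.png"%sys.argv[1],cv2.resize(im[150:320,180:330],None,fx=3.4,fy=3.4,interpolation=cv2.INTER_CUBIC))
E
python3 look.py a1
```

```text
t: 3.12
eef_pos: [447.0, 47.1, 90.7]
tcp_rot: [-3.141, 0.002, -3.081]
ft_force: [0.1, -0.0, 1.0]
opening: 0.383
grip_force: 0.0
t 3.17 [447.   47.1  90.7] yaw 183.5 F [-0.9  1.2  0.4]
```

View pics/a1.png

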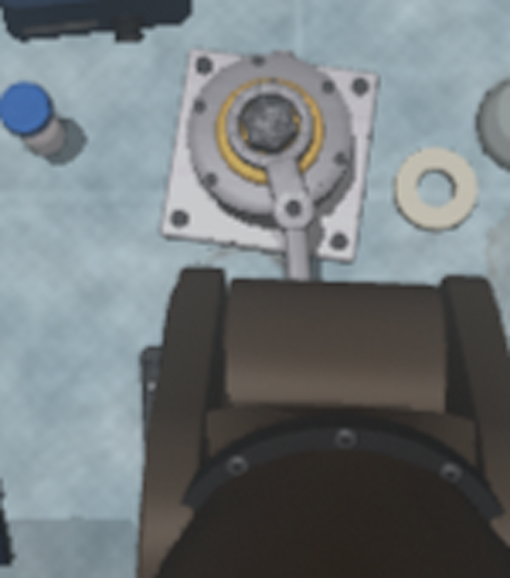

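The elbow pin in this crop is at (293,207), bolt (269,122), and both stay visible beside the arm, so bend can be tracked from the pin plus the fingers. Next I push counter-clockwise.

```bash
python3 -m crank '[[0,-3,3,0,36],[0,-6,3,-2,36],[0,-9,3,-4,36],[-1,-12,3,-6,36],[-2,-15,3,-8,36],[-3,-18,3,-10,36],[-3,-20,3,-10,36],[-3,-20,3,-10,36]]';  python3 look.py; python3 -m crank '[[0,-2,0,0,36],[0,-4,0,0,36],[0,-4,0,0,36]]';python3 look.py a2
```

```text
t: 3.83
eef_pos: [450.8, 26.9, 86.9]
tcp_rot: [-3.141, 0.001, -2.908]
ft_force: [1.1, 0.9, -0.8]
opening: 0.379
grip_force: 0.0
t 3.88 [450.7  27.1  86.8] yaw 193.4 F [ 0.   0.2 -0.2]
t: 4.13
eef_pos: [451.7, 23.2, 86.7]
tcp_rot: [-3.141, 0.0, -2.907]
ft_force: [0.3, 0.7, -0.5]
opening: 0.378
grip_force: 0.0
t 4.18 [451.6  23.3  86.6] yaw 193.4 F [ 0.5 -1.   0.1]
```

View pics/a2.png

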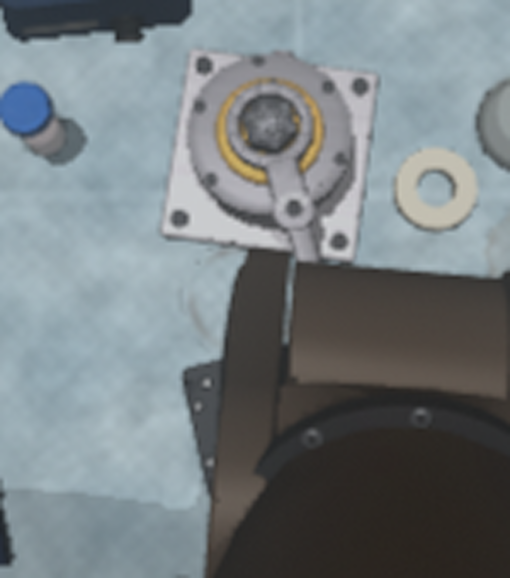

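The stem now lines up with the head arm (pin at crop (295,207), stem passing (310,255)), and the force is about 0. The handle is re-armed, so next I compute the clockwise arc.

```bash
cat >plan.py <<'E'
from h import *
import sys
def plan(bolt,handle_deg,steps,R=171,off=7,lead=0):
    s=env.state();p=s["eef_pos"][:2];y=s["tcp_rot"][2]
    tx=np.array([np.cos(y),np.sin(y)]);ty=np.array([np.sin(y),-np.cos(y)])
    for d in steps:
        a=np.radians(handle_deg-d);t=bolt+R*np.array([np.cos(a),np.sin(a)])+off*np.array([np.sin(a),-np.cos(a)])
        turn=(np.degrees(y-a)+180)%360-180
        print(d,((t-p)@tx).round(1),((t-p)@ty).round(1),turn.round(1))
E
python3 - <<'E'
from plan import *
r=env.read_camera("top")
b=ray(r,(259.1,185.9),98);e=ray(r,(266.8,210.9),96);print(b,e,np.hypot(*(e-b)[:2]))
th=np.degrees(np.arctan2(*(e-b)[1::-1]))%360;print(th)
plan(b[:2],th,[0,4,8,12,16,20,24,28])
E
```

```text
[614.33515212  71.25788276  98.        ] [562.65631627  56.04564531  96.        ] 53.871274739159425
196.40237618987592
0 1.7 6.9 -3.0
4 1.4 18.8 1.0
8 0.3 30.7 5.0
12 -1.6 42.5 9.0
16 -4.4 54.1 13.0
20 -8.0 65.5 17.0
24 -12.3 76.7 21.0
28 -17.4 87.5 25.0
```

```bash
python3 -m crank '[[1.5,4,0,-3,36],[1.5,8,0,-2.5,36],[1.5,13,0,-1,36],[1.4,19,0,1,36],[0.9,25,0,3,36],[0.3,31,0,5,36],[-0.6,36.5,0,7,36],[-1.6,42.5,0,9,36],[-2.5,46,0,10,36],[-2.5,46,0,10,36]]'; python3 look.py a3;  python3 - <<'E'
from plan import *
plan(np.array([614.3,71.3]),196.4,[13,16,19,22,24,26])
E
```

```text
t: 5.07
eef_pos: [443.2, 69.3, 86.6]
tcp_rot: [-3.141, -0.0, -3.083]
ft_force: [0.4, 0.3, 0.0]
opening: 0.375
grip_force: 0.0
t 5.12 [443.2  69.1  86.6] yaw 183.4 F [-0.6 -0.2 -0.6]
13 0.1 -1.0 0.0
16 -0.5 8.0 3.0
19 -1.6 16.9 6.0
22 -3.1 25.7 9.0
24 -4.4 31.5 11.0
26 -5.9 37.3 13.0
```

View pics/a3.png

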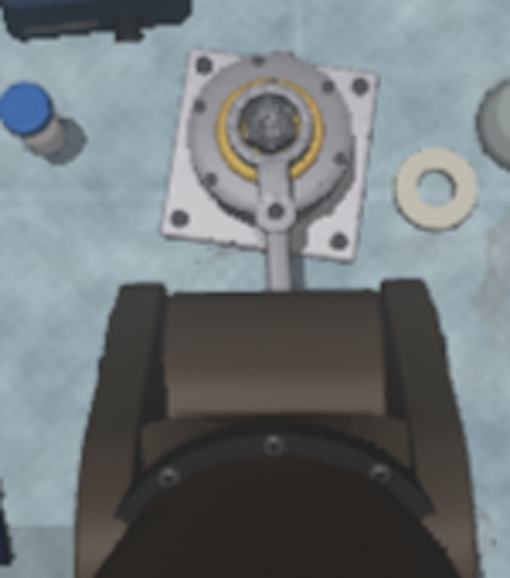

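The handle is straight, with the pin at crop (276,211) and the head turned about 13°. I'll track the pin numerically with a small template along its circle and carry on to about 24°.

```bash
cat >bend.py <<'E'
from plan import *
import os
B=np.array([614.3,71.3]); U=4
def bend(off=7):
    r=env.read_camera("top");s=env.state()
    g=cv2.resize(cv2.cvtColor(r["img"],cv2.COLOR_BGR2GRAY),None,fx=U,fy=U,interpolation=cv2.INTER_CUBIC)
    f="tpl.png"
    if not os.path.exists(f):
        x,y=round(261.2*U),round(212.1*U); cv2.imwrite(f,g[y-16:y+17,x-16:x+17])
    t=cv2.imread(f,0); m=cv2.circle(np.zeros_like(t),(16,16),16,255,-1)
    q=cv2.matchTemplate(g,t,cv2.TM_CCORR_NORMED if 0 else cv2.TM_CCOEFF_NORMED,mask=m)
    best=(-1,)
    for th in np.arange(110,205,.25):
        for R in (52,53,54,55,56):
            a=np.radians(th);u=px(r,(B[0]+R*np.cos(a),B[1]+R*np.sin(a),96))*U
            v=q[int(round(u[1]))-16,int(round(u[0]))-16]
            if v>best[0]: best=(v,th,R)
    v,th,R=best;a=np.radians(th);e=B+54*np.array([np.cos(a),np.sin(a)])
    y=s["tcp_rot"][2];h=s["eef_pos"][:2]-off*np.array([np.sin(y),-np.cos(y)])
    d=h-e;hd=np.degrees(np.arctan2(d[1],d[0]))%360
    print("t %.2f"%s["t"],"match %.2f head %.1f handle(if touching) %.1f bend %.1f deg | turned %.1f"%(v,th,hd,th-hd,196.4-th),"tool yaw %.1f"%(np.degrees(y)%360),"F",s["ft_force"].round(1))
    return th
E
python3 -c "
from bend import *
bend()"
python3 -m crank '[[0,3,0,1,36],[-0.5,8,0,3,36],[-1,12.5,0,4.5,36],[-1.6,17,0,6,36],[-2.3,21.5,0,7.5,36],[-3.1,25.7,0,9,36],[-4.4,31.5,0,11,36]]'; python3 -c "
from bend import *
bend(); plan(B,196.4,[24,26,28,30,32])"
```

```text
t 5.17 match 1.00 head 184.0 handle(if touching) 182.7 bend 1.3 deg | turned 12.4 tool yaw 183.5 F [-0.4 -0.3 -0.4]
t: 5.75
eef_pos: [445.7, 100.3, 86.6]
tcp_rot: [-3.141, -0.0, 3.008]
ft_force: [-0.0, -4.7, -0.1]
opening: 0.375
grip_force: 1.9
t 5.80 match 0.98 head 173.2 handle(if touching) 171.9 bend 1.3 deg | turned 23.2 tool yaw 172.2 F [ 0.1 -0.4 -0.1]
24 0.1 -0.2 -0.2
26 -0.3 5.8 1.8
28 -0.8 11.7 3.8
30 -1.5 17.7 5.8
32 -2.5 23.6 7.8
```

```bash
python3 -m crank '[[-0.1,3,0,1,36],[-0.3,6,0,2,36],[-0.5,9,0,3,36],[-0.8,12,0,4,36]]'|grep force; python3 -c "
from bend import *
bend();plan(B,196.4,[28,30,32])"
```

```text
ft_force: [-0.5, -3.5, 0.1]
grip_force: 1.9
t 6.18 match 0.96 head 169.0 handle(if touching) 168.0 bend 1.0 deg | turned 27.4 tool yaw 168.3 F [ 0.2 -1.8 -0.5]
28 -0.0 -0.1 -0.1
30 -0.4 5.8 1.9
32 -0.9 11.8 3.9
```

```bash
python3 -m crank '[[-0.1,3,0,1,36],[-0.3,6,0,2,36],[-0.6,9,0,3,36],[-0.9,12,0,4,36]]'|grep ft; python3 -c "
from bend import *
bend();plan(B,196.4,[32,34,36])"
```

```text
ft_force: [-0.9, -4.9, 0.5]
t 6.57 match 0.97 head 164.5 handle(if touching) 164.2 bend 0.3 deg | turned 31.9 tool yaw 164.3 F [-2.  -1.5  0.8]
32 -0.1 -0.4 -0.1
34 -0.5 5.6 1.9
36 -1.0 11.5 3.9
```

```bash
python3 -m crank '[[-0.1,3,0,1,36],[-0.3,6,0,2,36],[-0.6,9,0,3,36],[-0.9,12,0,4,36]]'|grep ft; python3 -c "
from bend import *
bend();plan(B,196.4,[36,38,40])"
```

```text
ft_force: [-2.4, -2.6, 0.6]
t 6.95 match 0.96 head 160.8 handle(if touching) 160.0 bend 0.7 deg | turned 35.7 tool yaw 160.3 F [-2.4 -1.4 -0.3]
36 -0.2 -0.5 -0.1
38 -0.5 5.5 1.9
40 -1.1 11.5 3.9
```

```bash
python3 -m crank '[[-0.1,3,0,1,36],[-0.3,6,0,2,36],[-0.6,9,0,3,36],[-0.9,12,0,4,36]]'|grep ft; python3 -c "
from bend import *
bend();plan(B,196.4,[40,42,44])"
```

```text
ft_force: [-4.5, -6.4, 0.5]
t 7.33 match 0.98 head 157.8 handle(if touching) 155.7 bend 2.1 deg | turned 38.7 tool yaw 156.3 F [-4.2 -3.7  1.4]
40 -0.3 -0.2 -0.1
42 -0.7 5.8 1.9
44 -1.2 11.7 3.9
```

Force rose to about 8 N and the head has slowed, so it is tight and starting to trip. From here I take smaller steps.

```bash
python3 -m crank '[[0,1.5,0,0.7,36],[-0.1,3,0,1.4,36],[-0.2,4.5,0,2,36]]'|grep ft; python3 -c "
from bend import *
bend()"
```

```text
ft_force: [-3.9, -7.2, 0.9]
t 7.63 match 0.97 head 157.2 handle(if touching) 153.9 bend 3.4 deg | turned 39.2 tool yaw 154.4 F [-3.8 -5.2 -0.5]
```

```bash
python3 -m crank '[[0,1.5,0,0.7,36],[-0.1,3,0,1.4,36],[-0.2,4.5,0,2.1,36],[-0.3,5,0,2.4,36]]'|grep ft; python3 -c "
from bend import *
bend()"
```

```text
ft_force: [-3.9, -6.4, 0.4]
t 8.02 match 0.97 head 157.2 handle(if touching) 151.4 bend 5.8 deg | turned 39.2 tool yaw 152.0 F [-3.1 -4.9  0.1]
```

```bash
python3 -m crank '[[0,1.5,0,0.7,36],[-0.1,3,0,1.4,36],[-0.2,4.5,0,2.1,36],[-0.3,6,0,2.8,36]]'|grep ft; python3 -c "
from bend import *
bend()"
```

```text
ft_force: [-1.8, -5.9, -0.1]
t 8.40 match 0.97 head 157.2 handle(if touching) 148.4 bend 8.8 deg | turned 39.2 tool yaw 149.1 F [-2.8 -4.3  0.4]
```

It has tripped at about 8°, and the force is falling. I'll centre the fingers, open a little and lift.

```bash
python3 -m crank '[[0,0,0,0,36],[0,-3,0,0,36],[0,-7,0,0,40],[0,-7,0,0,46],[0,-7,0,0,46],[0,-7,0,0,46]]'|grep ft; python3 -m crank '[[0,0,-20,0,46],[0,0,-55,0,46],[0,0,-90,0,46],[0,0,-125,0,46],[0,0,-150,0,46],[0,0,-150,0,46]]'|grep -E "ft|eef"; python3 -c "
from bend import *
bend()
r=env.read_camera('wrist');cv2.imwrite('pics/w2.png',r['img'])"; python3 look.py a4
```

```text
ft_force: [-0.6, -0.3, -0.1]
eef_pos: [465.8, 154.2, 241.4]
ft_force: [0.4, 0.3, 0.5]
t 9.45 match 0.97 head 157.2 handle(if touching) 151.5 bend 5.7 deg | turned 39.2 tool yaw 149.3 F [ 0.  -0.5 -0.4]
t 9.55 [464.  153.7 236.2] yaw 149.3 F [-0.1 -0.1 -0.4]
```

View pics/w2.png

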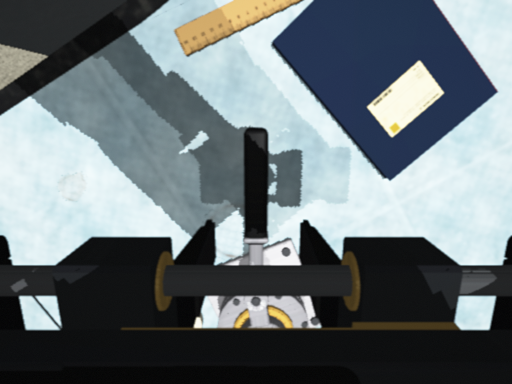

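The handle is bent and free in the wrist view, with the grip vertical from (256,130) to (256,238), which puts it along the tool yaw of about 149° with the head at about 157°. I'll move the arm aside and measure the bend cleanly from the top.

```bash
python3 -m crank '[[-168,-284,0,0,46],[-168,-284,0,0,46],[-168,-284,0,0,46],[-168,-284,0,0,46],[-168,-284,0,0,46],[-168,-284,0,0,46],[-168,-284,0,0,46],[-168,-284,0,0,46],[-168,-284,0,0,46],[-168,-284,0,0,46]]'|grep eef; python3 - <<'E'
from bend import *
th=bend(); r=env.read_camera("top");im=r["img"]
m=(im.max(2)<75).astype(np.uint8); g=px(r,(470,147,97)).astype(int); k=np.zeros_like(m);cv2.circle(k,tuple(int(v) for v in g),34,1,-1)
n,l,st,c=cv2.connectedComponentsWithStats(m*k); j=1+st[1:,4].argmax();print(st[j],c[j])
w=np.array([ray(r,p,97)[:2] for p in np.argwhere(l==j)[:,::-1]],np.float32);v=cv2.fitLine(w,cv2.DIST_L2,0,.01,.01).ravel()
print(w.mean(0),"handle",np.degrees(np.arctan2(v[1],v[0]))%180)
a=np.radians(th);e=B+54*np.array([np.cos(a),np.sin(a)]);d=w.mean(0)-e;print("via elbow",np.degrees(np.arctan2(d[1],d[0]))%180,np.hypot(*d))
cv2.imwrite("pics/a5.png",cv2.resize(im[130:310,150:360],None,fx=3.3,fy=3.3,interpolation=cv2.INTER_CUBIC))
E
```

```text
eef_pos: [462.9, -177.7, 234.9]
t 10.43 match 0.97 head 157.2 handle(if touching) 249.1 bend -91.8 deg | turned 39.2 tool yaw 149.2 F [ 0.5  0.9 -0.6]
[201 238  37  48 599] [218.45075125 262.07011686]
[461.52774 152.10736] handle 148.46678
via elbow 149.80290328204887 119.14077580235693
```

View pics/a5.png

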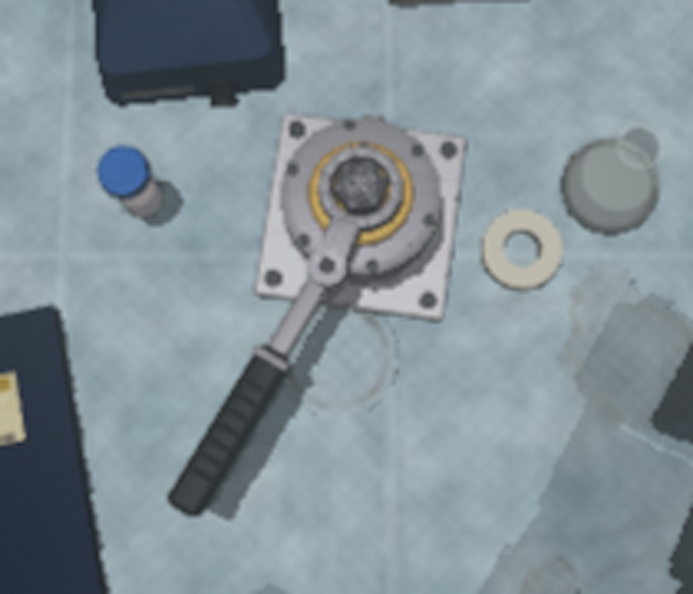

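The top view shows the handle tripped, about 7° bent (pin (327,264), grip end (188,505)), with the tube, tape and flask in place. The margin over 5.7° is thin given my measuring bias, so I'll go back and bend it about 2° further, watching the force.

```bash
python3 -m crank '[[168,284,0,0,46],[168,284,0,0,46],[168,284,0,0,46],[168,284,0,0,46],[168,284,0,0,46],[168,284,0,0,46],[168,284,0,0,46],[168,284,0,0,46],[168,284,0,0,46],[168,284,0,0,46]]'|grep eef; python3 -m crank '[[0,0,35,0,46],[0,0,70,0,46],[0,0,105,0,46],[0,0,130,0,46],[0,0,148,0,46],[0,0,148,0,46]]'|grep -E "ft|eef"; python3 -m crank '[[0,3,0,0,46],[0,6,0,0,46],[0,9,0,0,46],[0,11,0,0,46],[0,12,0,0,46],[0,13,0,0.5,46]]'|grep -E "ft|eef"; python3 -c "
from bend import *
bend(12)"
```

```text
eef_pos: [463.0, 156.6, 236.1]
eef_pos: [462.4, 152.9, 85.6]
ft_force: [0.1, -0.0, -0.3]
eef_pos: [471.1, 164.6, 89.3]
ft_force: [-0.4, -8.6, 1.9]
t 12.37 match 0.97 head 157.2 handle(if touching) 148.0 bend 9.3 deg | turned 39.2 tool yaw 148.8 F [-0.6 -7.5  2.3]
```

```bash
python3 -m crank '[[0,1,0,0.5,46],[0,2,0,1,46]]'|grep -E "ft|eef"; python3 -c "
from bend import *
bend(12)"
```

```text
eef_pos: [472.2, 166.2, 89.3]
ft_force: [1.3, -8.2, 2.0]
t 12.58 match 0.97 head 157.2 handle(if touching) 147.0 bend 10.2 deg | turned 39.2 tool yaw 147.8 F [ 0.5 -6.   1.5]
```

Bend is now about 9–10°, and the force is well below 16 N. Releasing.

```bash
python3 -m crank '[[0,-4,0,0,46],[0,-8,0,0,46],[0,-13,0,0,46],[0,-13,0,0,46]]'|grep ft; python3 -m crank '[[0,0,-20,0,46],[0,0,-55,0,46],[0,0,-90,0,46],[0,0,-125,0,46],[0,0,-148,0,46],[0,0,-148,0,46]]'|grep -E "ft|eef"; python3 -m crank '[[-168,-284,0,0,46],[-168,-284,0,0,46],[-168,-284,0,0,46],[-168,-284,0,0,46],[-168,-284,0,0,46],[-168,-284,0,0,46],[-168,-284,0,0,46],[-168,-284,0,0,46],[-168,-284,0,0,46],[-168,-284,0,0,46]]'|grep eef; python3 - <<'E'
from bend import *
th=bend(); r=env.read_camera("top");im=r["img"]
m=(im.max(2)<75).astype(np.uint8); g=px(r,(470,147,97)).astype(int); k=np.zeros_like(m);cv2.circle(k,tuple(int(v) for v in g),36,1,-1)
n,l,st,c=cv2.connectedComponentsWithStats(m*k); j=1+st[1:,4].argmax()
w=np.array([ray(r,p,97)[:2] for p in np.argwhere(l==j)[:,::-1]],np.float32);v=cv2.fitLine(w,cv2.DIST_L2,0,.01,.01).ravel()
print(w.mean(0),"handle",np.degrees(np.arctan2(v[1],v[0]))%180)
a=np.radians(th);e=B+54*np.array([np.cos(a),np.sin(a)]);d=w.mean(0)-e;print("via elbow",np.degrees(np.arctan2(d[1],d[0]))%180)
E
```

```text
ft_force: [0.5, 0.3, 0.4]
eef_pos: [466.3, 155.9, 241.1]
ft_force: [0.2, 0.1, -0.1]
eef_pos: [455.1, -175.8, 235.7]
t 14.30 match 0.97 head 157.2 handle(if touching) 247.5 bend -90.2 deg | turned 39.2 tool yaw 147.7 F [-0.5  0.  -0. ]
[463.2574  154.51135] handle 147.10483
via elbow 148.3821931759615
```

Bend measures 8.8–10°, comfortably above 5.7°, and the arm is clear. Handing in.

```bash
python3 -c "
from cell import env;print(env.job_done())"
```

```text
the job is handed in; nothing more can be done
None
```

The wrench was re-armed, turned clockwise about 39° until tight, and left tripped at roughly 9°, with forces peaking near 9 N at the readings (slip is at about 16 N), the flask, tube and tape in place in the top view, and the job handed in; no verdict came back, and I did not measure the ring mark itself.

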